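# Set the amber glass at the breaking edge

### The job

Get the amber (orange) glass sheet ready for snapping: with the fingertips push it along the breaking board, never lifting it, toward the board's pale wooden edge strip that faces the robot, until the black line drawn across the glass lies right over that edge and runs along it, the narrow end sticking out past the edge. Leave the glass lying flat there, and let the green sheet and everything else on the table stay where they are.

Things in the scene. Friction and masses are not known exactly. Their poses are not given: they have to be found in the camera images.
- board: breaking board, grey laminated panel with a 25 mm pale wooden strip along its near edge, 240 x 240 mm, top surface 24 mm above the table, standing on rubber feet, fixed to the table. Origin: centre of its underside, at table height. Its x axis points away from the robot (turned by up to 0.12 rad), y to the left; the breaking edge is its side at x = -120 mm.
- board_edge (a point): middle of the breaking edge of the board (the near edge, at the top surface); the edge runs along the board's y axis through this point.
- amber_sheet: loose amber (orange) glass sheet, 100 (x) x 70 (y) x 6 mm, 75 to 155 g, flat on the left or right half of the board. Origin: centre of its underside, 24 mm up. x axis points away from the robot: front edge at x = -50 mm, back edge at +50 mm, a 3 mm wide black line across it at x = -18 mm. It starts turned up to 0.15 rad on the board, the line 50 to 105 mm short of the breaking edge.
- amber_sheet_line (a point): middle of the black line on the amber sheet, on its top face.
- green_sheet: loose green glass sheet, same size, line and axes as the amber one, lying on the other half of the board; it must stay where it is (within 10 mm).
- foil_roll_copper: roll of copper foil tape lying flat, 62 mm across, 7 mm high, behind the board on the left; origin: centre of its underside. Leave it.
- nail_tin: small round open tin of nails, 61 mm across, 22 mm high, behind the board; origin: centre of its underside. Leave it.
- layout_block: small aluminium block, 22 x 70 x 18 mm, near the table's front edge on the right; origin: centre of its underside. Leave it.
- glass_cutter: pencil-shaped glass cutter, 154 mm long, 11 mm thick, lying near the table's front edge on the left; origin: centre of its underside. Leave it.

How it is judged:
At the end, for the whole second after the job is handed in: The middle of the amber sheet's black line is within 5 mm of the breaking edge, parallel to it within 0.1 rad and within 100 mm of the edge's middle; the sheet lies flat on the board (height within 3 mm, tilt under 0.05 rad), at rest (x of amber_sheet_line in the frame of board between -0.125 and -0.115 m and y of amber_sheet_line in the frame of board between -0.1 and 0.1 m and angle between the x axis of amber_sheet and the x axis of board, either way round below 0.1 rad and height (world z) of amber_sheet between 0.021 and 0.027 m and angle between amber_sheet's own z axis and vertical below 0.05 rad and linear speed of amber_sheet below 0.01 m/s); the robot touches nothing.
It fails at once if the amber sheet is lifted or tipped (underside more than 8 mm above the board, or tilted over 0.15 rad) (height (world z) of amber_sheet above 0.032 m or angle between amber_sheet's own z axis and vertical above 0.15 rad).
It fails at once if the green sheet is moved more than 10 mm (distance of green_sheet from where it was at the start of the episode above 0.01 m).
It fails at once if another thing on the table is moved more than 20 mm (distance of any of foil_roll_copper, nail_tin, layout_block, glass_cutter from where it was at the start of the episode above 0.02 m).
It also fails if it takes over 38 s, if anything falls off the work surface, if the arm or the gripper's body presses on something with over 40 N, if the wrist force passes 120 N, or if a joint passes its speed limit or range.

### The arm

A 6-joint arm with a two-finger parallel gripper is mounted at the origin on a cart in front of the work surface, level with it; the furniture and walls round the work are solid. World frame = base frame: x ahead of the robot, y to its left, z up, the work surface at z = 0. Lengths are in m, angles in rad, forces in N, time in s.
With the tool pointing down it reaches from about 0.35 to 0.975 m from the base axis. Payload 4.9 kg.
Tool frame: the origin (TCP) lies at the very end of the fingers, on their centre line; the grasp point (between the pads) lies 19 mm behind it; y points along the fingers, z is the direction in which the jaws open and shut, and the axes are right-handed (so a half turn about y gives the same grasp; the last joint's range is limited). The gripper opens to 85 mm and grips with 20 to 120 N. Pads are 22 mm wide; open, the fingers measure 114 mm over their backs; the gripper's body (76 mm by 85 mm) begins 54 mm behind the grasp point. The pads swing forward as they close: fully open they stand 13 mm farther back than shut.
Start: joints at [1.012, 0.053, 1.613, -0, 1.476, -0.119], TCP at [0.266, 0.566, 0.231] pointing down, gripper open.
Joint ranges: [-3.01, 3.01], [-1.01, 2.22], [0.06, 2.58], [-1.02, 4.17], [0.09, 2.62], [-3.14, 3.14]. Speed limits (rad/s): [2.57, 2.57, 3.14, 3.14, 3.14, 3.14].

### API

Orientations are given as a rotation vector (axis times angle).
In Python, from station import ctrl gives the robot as it stands.
- The arm moves only by the tool arm_command, never from a script. Its argument "steps" is a list of rows, each a list of 3 entries, a list of its own where there are three numbers: the shift along the tool's x, y, z in m, then the turn, a rotation vector about the tool's x, y, z in degrees, then the opening, from 0 (shut) to 1 (fully open). In form: [[[dx, dy, dz], [ax, ay, az], gripper], ...]. A call has 1 to 5 rows; each row is the pose to reach, as a shift and turn from the pose measured when the call began, along the tool's axes at that moment; what a row does not reach only later rows make up. A row lasts 1/10 s, in which the tool goes at most 50 mm and 8.59 degrees, less where a joint would pass 70% of its speed; a pose out of reach is approached as far as the arm can. A call with a gripper value outside its range is refused whole. The fingers move at their own pace and stop on an object; "force" is the grip in N (left out, the last holds). Time passes only in rows, so rows that repeat a pose let the fingers close. It gives the time, the measured TCP pose, the force and the opening at its end, in the units of the state.
- ctrl.get_obs(): the state, without advancing time (a new reading comes with each control period).
- ctrl.get_image(name): name is "scene" or "top" or "wrist"; returns a dict with "img" (480x640x3 uint8, red, green, blue), "camera_matrix" (3x3 intrinsics, pixels), "world_from_camera" (4x4, takes a point from camera to world coordinates). Camera axes: x right, y up, looking along -z (the intrinsics and any distortion apply to the point x, -y, -z); pixel columns grow to the right and rows downward; lengths in m; the calibration is good to about 2 mm. The wrist camera is an equidistant fisheye: a pixel r from the principal point sees the ray r / f radians off the axis. A picture is of the moment at which its call begins. There is no depth.
- ctrl.finish_job(): hands the job in, once; it reports no verdict.
Trained networks look in a picture, given as the dict that the camera call returned (one of the last four; its "shot" number tells which), for a name from the list of things; names that differ only in an ending like _2 or _b are one class to them, and where a whole thing is asked for, a point or a joint stands for the part that bears it (a point fixed in the world has none). Each returns a list of dicts, best first, with "confidence" (0 to 1); they miss things now and then, are a little off and sometimes report something else, mostly with a low value. They report only what shows in the picture. A call takes as long as a camera call.
- ctrl.boxes_of(picture, name): "position" ([row, column] in pixels, amid what is visible of it).
The state is a dict: "t": time; "q": joint angles; "dq": joint speeds; "effort": joint torques, N m; "tool_pos": TCP position; "tool_rot": TCP orientation; "contact_force": force on the tool from outside, world axes, zero at the start; "wrist_torque": the same for the moment, N m; "opening": finger opening in m.
Only numpy, scipy, OpenCV 4.12 (cv2) and the standard library are available. Lean on these libraries where they do the work, as an engineer would, in place of code of your own. Each camera call takes 0.05 s, during which the arm holds its last target.

## Working session

There is one attempt and no reset: what is moved stays moved. The work goes in short steps, Python scripts to look and compute and a tool call to move; the robot and the scene stay as the last step left them, time stands still between calls to the robot, and variables do not carry over. Pictures are saved under pics/ and viewed, and the job is handed in when it is done.

Besides the shell and the picture viewer there is one more tool, called after ">>>" as name(argument=value, ...) on one line, values as JSON. arm_command: Moves the arm, as the interface text tells. Its arguments: {"type":"object","properties":{"steps":{"type":"array"},"force":{"type":"number"}},"required":["steps"]}

```bash
ls; mkdir -p pics
python3 - <<'E'
from station import ctrl
import cv2
for n in ["top","scene"]:
    p=ctrl.get_image(n)
    cv2.imwrite(f"pics/{n}0.png",p["img"][:,:,::-1])
    print(n,p["camera_matrix"].tolist(),p["world_from_camera"].round(4).tolist(),[k for k in p])
    for o in ["amber_sheet","green_sheet","board","amber_sheet_line"]:
        print(o,[(b["position"],b["confidence"]) for b in ctrl.boxes_of(p,o)][:3])
o=ctrl.get_obs();print(o)
E
```

```text
pics
top [[483.05788869155106, 0.0, 312.8396637521861], [0.0, 483.05788869155106, 233.07743563761343], [0.0, 0.0, 1.0]] [[-0.0273, 0.9716, -0.2351, 0.3771], [-0.9996, -0.0255, 0.0109, -0.022], [0.0046, 0.2353, 0.9719, 0.9145], [0.0, 0.0, 0.0, 1.0]] ['img', 'camera_matrix', 'world_from_camera', 'shot']
amber_sheet [([229.5, 380.8], 0.61)]
green_sheet [([237.4, 314.7], 0.65)]
board [([236.8, 349.7], 0.78)]
amber_sheet_line [([227.0, 378.4], 0.98)]
scene [[457.0409596175598, 0.0, 323.10030242978445], [0.0, 457.0409596175598, 240.40806172124766], [0.0, 0.0, 1.0]] [[0.8137, 0.3518, -0.4627, 0.1578], [-0.5812, 0.4789, -0.6579, -0.6123], [-0.0099, 0.8043, 0.5942, 0.6057], [0.0, 0.0, 0.0, 1.0]] ['img', 'camera_matrix', 'world_from_camera', 'shot']
amber_sheet [([291.1, 372.8], 0.94), ([272.8, 207.0], 0.65), ([259.8, 332.8], 0.49)]
green_sheet [([260.0, 333.3], 0.64)]
board [([285.5, 350.5], 0.98)]
amber_sheet_line [([293.7, 380.0], 0.64)]
{'t': 0.5, 'q': array([ 1.01198498e+00,  5.27304662e-02,  1.61297147e+00,  1.17393496e-05,
        1.47597330e+00, -1.18954646e-01]), 'dq': array([ 0.00205035, -0.00192445, -0.0028103 ,  0.00036658, -0.00103386,
       -0.00036731]), 'effort': array([ 1.70557023e-04, -3.93216240e+01, -3.70027256e+01, -6.98002577e-05,
        1.40031872e-03, -4.71520892e-06]), 'tool_pos': array([0.26607976, 0.56548581, 0.23124192]), 'tool_rot': array([-1.54320484,  0.34499272, -0.34493188]), 'contact_force': array([-0.32191254, -0.37947933,  0.75442966]), 'wrist_torque': array([-0.02313113, -0.01003626,  0.00423349]), 'opening': 0.08557059577473371}
```

Run:
```python
import cv2
a=cv2.imread("pics/top0.png");cv2.imwrite("pics/top0c.png",cv2.resize(a[140:340,240:480],None,fx=3.3,fy=3,interpolation=2))
```

```text
(no output)
```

View pics/top0.png

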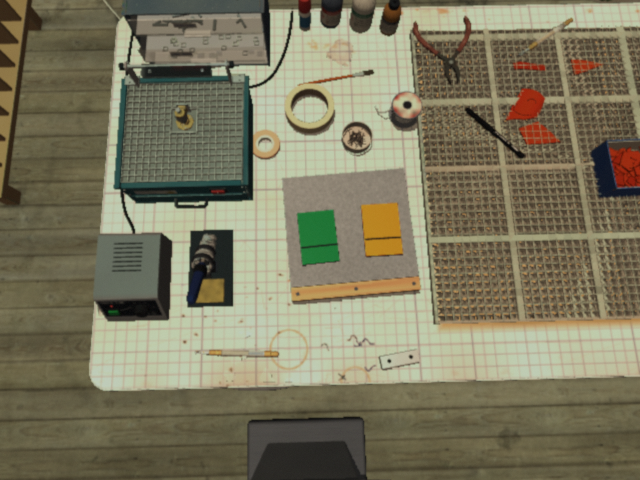

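View pics/scene0.png

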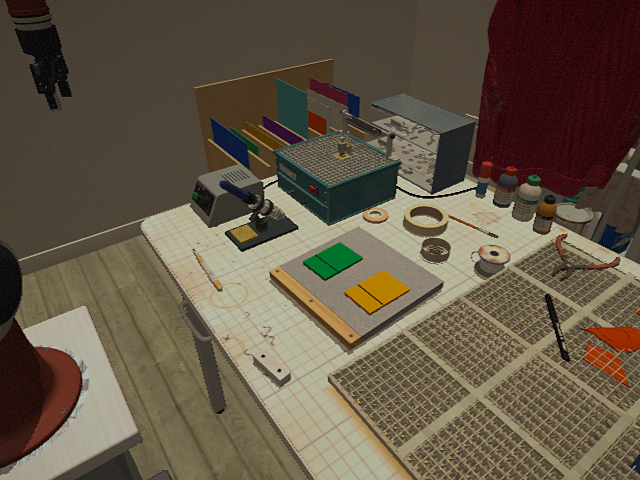

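View pics/top0c.png

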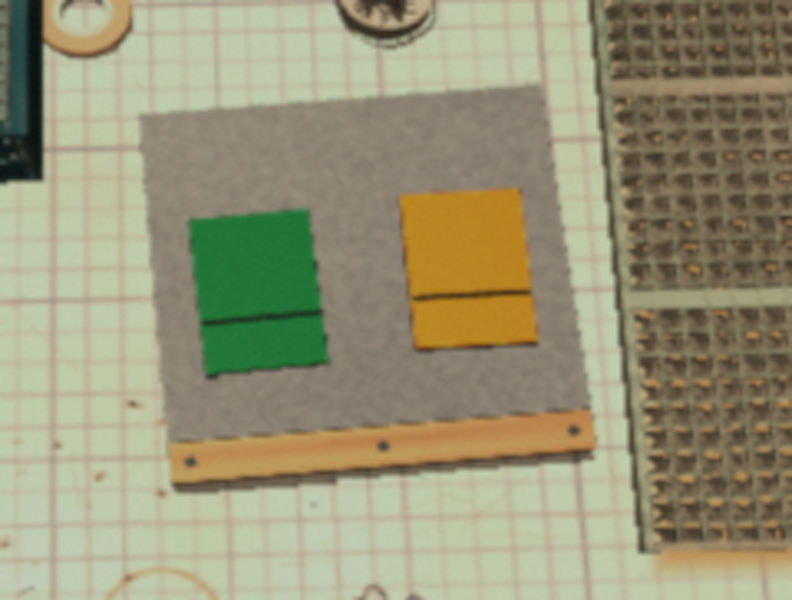

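The pictures show amber on the right half: top-view corners are about (361,205), (397,203), (403,254), (366,257). Green is on the left, and the pale strip is at rows 280–298. Next I'll fit poses from both views.

```bash
cat > h.py <<'E'
import numpy as np, cv2
from scipy.optimize import least_squares
from scipy.spatial.transform import Rotation as R
def proj(p,P):
    T=np.linalg.inv(p["world_from_camera"]); c=P@T[:3,:3].T+T[:3,3]
    K=p["camera_matrix"]; u=np.stack([c[:,0],-c[:,1],-c[:,2]],1)@K.T
    return u[:,:2]/u[:,2:]
def unproj(p,uv,z):
    K=p["camera_matrix"];M=p["world_from_camera"];uv=np.atleast_2d(uv)
    d=np.c_[(uv[:,0]-K[0,2])/K[0,0],-(uv[:,1]-K[1,2])/K[1,1],-np.ones(len(uv))]@M[:3,:3].T
    o=M[:3,3]; return o+d*((z-o[2])/d[:,2])[:,None]
def mask(p,col):
    h=cv2.cvtColor(p["img"],cv2.COLOR_RGB2HSV);H,S,V=cv2.split(h)
    if col=="amber": m=(H>=17)&(H<=26)&(S>190)&(V>60)
    if col=="green": m=(H>=50)&(H<=85)&(S>150)
    m=cv2.morphologyEx(m.astype(np.uint8),cv2.MORPH_CLOSE,np.ones((7,7),np.uint8))
    n,l,s,c=cv2.connectedComponentsWithStats(m)
    # restrict to the board region
    best=None
    for i in range(1,n):
        w=unproj(p,c[i],0.03)[0]
        if 0.4<w[0]<0.85 and abs(w[1]+0.08)<0.2 and (best is None or s[i,4]>s[best,4]): best=i
    return (l==best).astype(np.uint8) if best else None
def sheet(p,col,z=0.030):
    m=mask(p,col)
    c,_=cv2.findContours(m,cv2.RETR_EXTERNAL,cv2.CHAIN_APPROX_NONE)
    c=max(c,key=len)[:,0].astype(float)
    W=unproj(p,c,z)[:,:2]
    (cx,cy),wh,a=cv2.minAreaRect((W*1000).astype(np.float32))
    B=cv2.boxPoints(((cx,cy),wh,a))/1000
    ang=np.deg2rad(a)
    ang=(ang+np.pi/4)%(np.pi/2)-np.pi/4
    return np.array([cx/1000,cy/1000]),ang,wh
E
python3 - <<'E'
from station import ctrl
from h import *
for n in ["top","scene"]:
    p=ctrl.get_image(n)
    for c in ["amber","green"]: print(n,c,*sheet(p,c))
    if n=="top":
        # board corners in full px from the crop (x/3.3+240, y/3+140)
        uv=np.array([[140,116],[543,87],[595,455],[174,484]])/[3.3,3]+[240,140]
        print(unproj(p,uv,0.024)[:,:2])
    else:
        cv2.imwrite("pics/s1c.png",cv2.resize(p["img"][220:350,260:450,::-1],None,fx=4,fy=4,interpolation=2))
o=ctrl.get_obs();print(R.from_rotvec(o["tool_rot"]).as_matrix().round(3))
E
```

```text
top amber [ 0.59578424 -0.16129715] 0.0446558601913134 (97.91449737548828, 67.76277923583984)
top green [ 0.58391357 -0.04093114] 0.0830181547393084 (97.98540496826172, 67.09683990478516)
[[ 0.70315923  0.02436156]
 [ 0.71707419 -0.21527954]
 [ 0.4761751  -0.22704304]
 [ 0.46475921  0.00845623]]
scene amber [ 0.59608966 -0.15876256] 0.0381499989972236 (99.84172821044922, 70.00198364257812)
scene green [ 0.58311188 -0.03957535] 0.08250366530621878 (102.01740264892578, 71.29717254638672)
[[ 0.905  0.     0.426]
 [-0.426  0.     0.905]
 [ 0.    -1.     0.   ]]
```

View pics/s1c.png

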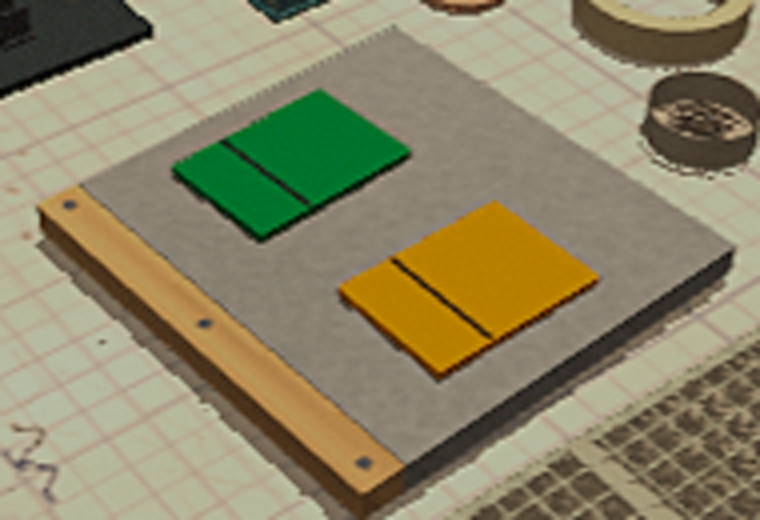

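```bash
cat > b.py <<'E'
from station import ctrl
from h import *
pt=ctrl.get_image("top");ps=ctrl.get_image("scene")
ut=np.array([[140,116],[543,87],[595,453],[174,483]])/[3.3,3]+[240,140]
us=np.array([[395,27],[735,248],[363,497],[40,207]])/4+[260,220]
L=np.array([[.12,.12],[.12,-.12],[-.12,-.12],[-.12,.12]])
def corners(v):
    c,s=np.cos(v[2]),np.sin(v[2]);return np.c_[L@np.array([[c,s],[-s,c]])+v[:2],np.full(4,.024)]
for nm,views in dict(top=[(pt,ut)],scene=[(ps,us)],both=[(pt,ut),(ps,us)]).items():
    f=lambda v:np.concatenate([(proj(p,corners(v))-u).ravel() for p,u in views])
    r=least_squares(f,[.59,-.1,0.05],loss="soft_l1");v=r.x
    print(nm,v,"res",f(v).round(1))
    h=np.array([np.cos(v[2]),np.sin(v[2])]);print(" edge mid",v[:2]-.12*h)
    for p in (pt,ps):
        c,a,_=sheet(p,"amber");d=c-18e-3*np.array([np.cos(a),np.sin(a)])-v[:2]
        print(" line in board",d@h,d@[-h[1],h[0]],"rel",a-v[2])
    # height triangulation of amber centre
u1=None
def ctr(p):
    m=cv2.moments(mask(p,"amber"),True);uv=[m["m10"]/m["m00"],m["m01"]/m["m00"]]
    return unproj(p,uv,0)[0],p["world_from_camera"][:3,3]
(a,o1),(b,o2)=ctr(pt),ctr(ps);d1=a-o1;d2=b-o2
t=np.linalg.lstsq(np.c_[d1,-d2],o2-o1,rcond=None)[0];print("tri",o1+t[0]*d1,o2+t[1]*d2)
E
python3 b.py
```

```text
top [ 0.59079962 -0.10229863  0.05575589] res [ 0.1 -0.4  0.1 -0.1  0.9 -0.2 -1.3  0.6]
 edge mid [ 0.47098609 -0.10898587]
 line in board -0.016417699192021424 -0.05887216042540578 rel -0.0143717005777182
 line in board -0.015861955625696176 -0.05635409423079726 rel -0.017605893339780916
scene [ 0.59281203 -0.1007631   0.06389988] res [ 0.  -0.1  1.  -0.2 -0.   0.2 -1.1 -0.3]
 edge mid [ 0.47305693 -0.10842587]
 line in board -0.019002955424459306 -0.06014039331300731 rel -0.022515687028388284
 line in board -0.018426723417459212 -0.057626936540741115 rel -0.025749879790451
both [ 0.5915586  -0.10190925  0.05950892] res [-0.3 -0.5 -0.4 -0.7  0.8 -0.8 -1.2  0.4  0.2  0.3  1.   0.6 -0.6  1.
 -1.3 -0. ]
 edge mid [ 0.47177101 -0.10904611]
 line in board -0.017419324252439184 -0.05915367602037762 rel -0.018124729849899365
 line in board -0.016854134246044407 -0.05663771327649336 rel -0.02135892261196208
tri [ 0.59462178 -0.16118111  0.03103952] [ 0.59371596 -0.16068936  0.03073903]
```

>>> arm_command(steps=[[[0.687, 0, -0.475], [0, -28.7, 0], 0.4], [[0.687, 0, -0.475], [0, -28.7, 0], 0.4], [[0.687, 0, -0.475], [0, -28.7, 0], 0.4], [[0.687, 0, -0.475], [0, -28.7, 0], 0.4], [[0.687, 0, -0.475], [0, -28.7, 0], 0.4]])

```text
t: 1.2
tool_pos: [0.3892, 0.3533, 0.2316]
tool_rot: [-1.57, -0.05, 0.049]
contact_force: [1.2, 0.4, 0.6]
opening: 0.0341
```

```bash
cat > to.py <<'E'
import sys
from station import ctrl
from h import *
o=ctrl.get_obs();M=R.from_rotvec(o["tool_rot"])
g=np.array([float(a) for a in sys.argv[1:4]]);yaw=float(sys.argv[4])
c,s=np.cos(yaw),np.sin(yaw)
T=R.from_matrix(np.array([[c,0,-s],[s,0,c],[0,-1,0]],float)) 
T=R.from_matrix(np.column_stack([[c,s,0],[0,0,-1],np.cross([c,s,0],[0,0,-1])]))
print("t",o["t"],"pos",o["tool_pos"].round(4),"open",o["opening"].round(4),"F",o["contact_force"].round(1))
print("shift",M.inv().apply(g-o["tool_pos"]).round(4),"turn",np.rad2deg((M.inv()*T).as_rotvec()).round(2))
E
python3 to.py .685 -.157 .231 .06
```

```text
Traceback (most recent call last):
  File "to.py", line 9, in <module>
    print("t",o["t"],"pos",o["tool_pos"].round(4),"open",o["opening"].round(4),"F",o["contact_force"].round(1))
                                                         ^^^^^^^^^^^^^^^^^^
AttributeError: 'float' object has no attribute 'round'
```

```bash
sed -i 's/o\["opening"\].round(4)/round(o["opening"],4)/' to.py; python3 to.py .685 -.157 .231 .06
```

```text
t 1.2 pos [0.3892 0.3533 0.2316] open 0.0341 F [1.2 0.4 0.6]
shift [ 0.2631  0.0006 -0.5279] turn [-0.02  0.17  0.04]
```

>>> arm_command(steps=[[[0.263, 0, -0.528], [0, 0.2, 0], 0.4], [[0.263, 0, -0.528], [0, 0.2, 0], 0.4], [[0.263, 0, -0.528], [0, 0.2, 0], 0.4], [[0.263, 0, -0.528], [0, 0.2, 0], 0.4], [[0.263, 0, -0.528], [0, 0.2, 0], 0.4]])

```text
t: 1.7
tool_pos: [0.5146, 0.1366, 0.2319]
tool_rot: [-1.57, -0.048, 0.045]
contact_force: [0.5, -0.2, 0.3]
opening: 0.0343
```

```bash
python3 to.py .685 -.157 .231 .06
```

```text
t 1.7 pos [0.5146 0.1366 0.2319] open 0.0343 F [ 0.5 -0.2  0.3]
shift [ 0.1527  0.001  -0.3032] turn [-0.03 -0.04  0.1 ]
```

>>> arm_command(steps=[[[0.153, 0, -0.303], [0, 0, 0], 0.4], [[0.153, 0, -0.303], [0, 0, 0], 0.4], [[0.153, 0, -0.303], [0, 0, 0], 0.4], [[0.153, 0, -0.303], [0, 0, 0], 0.4], [[0.153, 0, -0.303], [0, 0, 0], 0.4]])

```text
t: 2.2
tool_pos: [0.6402, -0.0797, 0.232]
tool_rot: [-1.57, -0.048, 0.045]
contact_force: [0.7, 0.3, -0.3]
opening: 0.0342
```

```bash
python3 to.py .685 -.157 .06 .06
```

```text
t 2.2 pos [ 0.6402 -0.0797  0.232 ] open 0.0342 F [ 0.7  0.3 -0.3]
shift [ 0.0398  0.172  -0.0799] turn [-0.04 -0.06  0.13]
```

Go over first, then down to z=0.06.

>>> arm_command(steps=[[[0.04, 0, -0.08], [0, 0, 0], 0.4], [[0.04, 0.005, -0.08], [0, 0, 0], 0.4], [[0.04, 0.055, -0.08], [0, 0, 0], 0.4], [[0.04, 0.105, -0.08], [0, 0, 0], 0.4], [[0.04, 0.15, -0.08], [0, 0, 0], 0.4]])

```text
t: 2.7
tool_pos: [0.6848, -0.1576, 0.0798]
tool_rot: [-1.569, -0.047, 0.044]
contact_force: [0.6, -0.6, -0.9]
opening: 0.034
```

```bash
python3 - <<'E'
from station import ctrl
import cv2
for n in ["scene","wrist"]:
    p=ctrl.get_image(n);im=p["img"]
    if n=="scene": im=cv2.resize(im[180:360,260:460],None,fx=4,fy=3.3)
    cv2.imwrite(f"pics/{n}2.png",im[:,:,::-1])
E
python3 to.py .685 -.157 .034 .06
```

```text
t 2.8 pos [ 0.6793 -0.1553  0.0725] open 0.0343 F [-0.7  0.6 -1.2]
shift [ 0.0061  0.0384 -0.0023] turn [-0.39 -0.08 -0.73]
```

View pics/scene2.png

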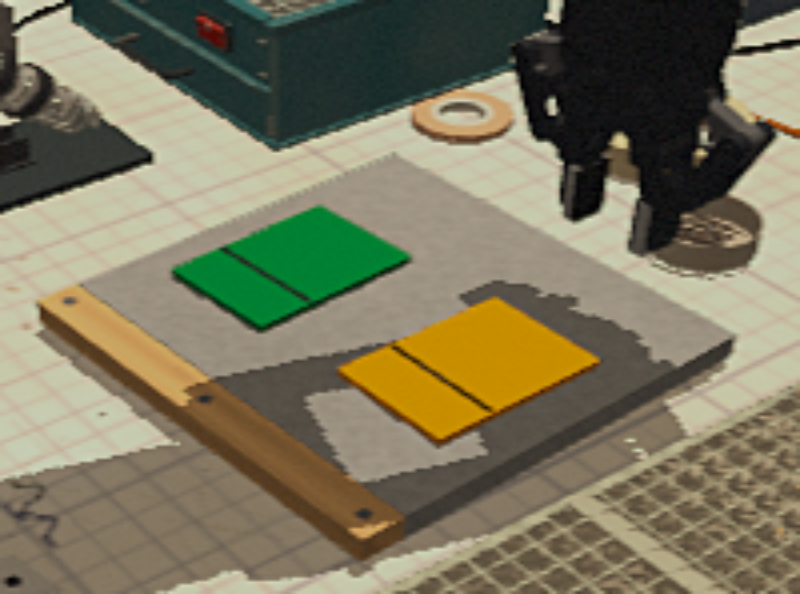

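View pics/wrist2.png

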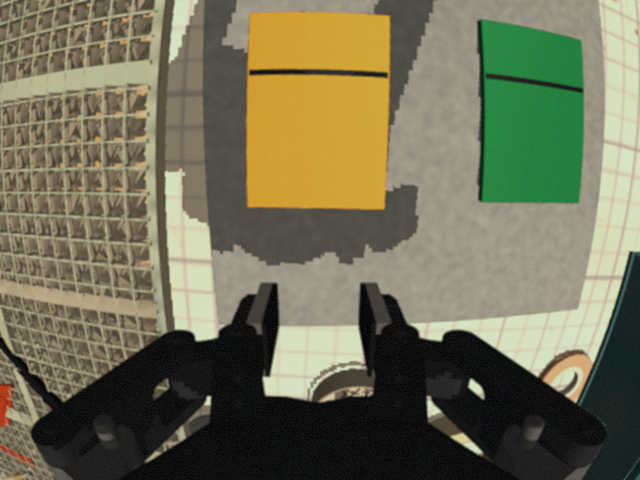

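The wrist view shows the fingers (columns 240–400) centred behind the amber's back edge (row 209, columns 246–386), with clear board beneath them. Next I lower.

>>> arm_command(steps=[[[0.006, 0.015, -0.002], [0, 0, 0], 0.4], [[0.006, 0.03, -0.002], [0, 0, 0], 0.4], [[0.006, 0.038, -0.002], [0, 0, 0], 0.4], [[0.006, 0.04, -0.002], [0, 0, 0], 0.4]])

```text
t: 3.2
tool_pos: [0.6849, -0.1566, 0.0326]
tool_rot: [-1.564, -0.036, 0.056]
contact_force: [0.6, 1.3, 0.3]
opening: 0.0344
```

```bash
python3 to.py .685 -.157 .027 .06
```

```text
t 3.2 pos [ 0.6849 -0.1566  0.0326] open 0.0344 F [0.6 1.3 0.3]
shift [ 0.0001  0.0056 -0.0005] turn [-0.39 -0.06 -0.74]
```

>>> arm_command(steps=[[[0, 0.002, 0], [-0.4, 0, -0.7], 0.4], [[0, 0.004, 0], [-0.4, 0, -0.7], 0.4], [[0, 0.006, 0], [-0.4, 0, -0.7], 0.4], [[0, 0.006, 0], [-0.4, 0, -0.7], 0.4]])

```text
t: 3.6
tool_pos: [0.6849, -0.1566, 0.0269]
tool_rot: [-1.571, -0.046, 0.046]
contact_force: [0.0, 0.2, -0.7]
opening: 0.0337
```

```bash
python3 - <<'E'
from station import ctrl
import cv2
p=ctrl.get_image("scene");im=p["img"]
cv2.imwrite(f"pics/scene3.png",cv2.resize(im[215:305,340:460],None,fx=6,fy=6,interpolation=2)[:,:,::-1])
E
python3 to.py .665 -.157 .026 .06
```

```text
t 3.65 pos [ 0.6849 -0.1566  0.0269] open 0.0339 F [ 1.  -0.7 -0.5]
shift [-0.0199  0.0009  0.0007] turn [ 0.01 -0.07 -0.02]
```

View pics/scene3.png

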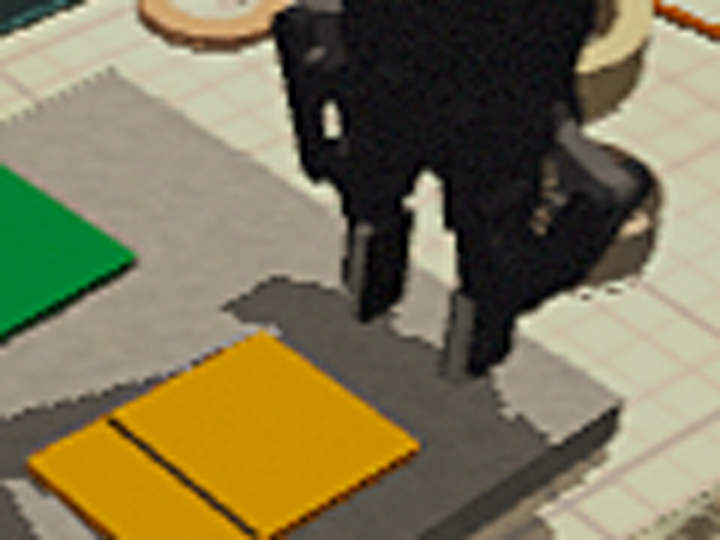

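>>> arm_command(steps=[[[0, 0.001, 0], [0, 0, 0], 0.4], [[0, 0.002, 0], [0, 0, 0], 0.4], [[0, 0.003, 0], [0, 0, 0], 0.4]])

```text
t: 3.95
tool_pos: [0.685, -0.1566, 0.0238]
tool_rot: [-1.571, -0.046, 0.046]
contact_force: [-1.1, -0.0, 0.4]
opening: 0.034
```

>>> arm_command(steps=[[[0, 0.001, 0], [0, 0, 0], 0.4], [[0, 0.002, 0], [0, 0, 0], 0.4], [[0, 0.0025, 0], [0, 0, 0], 0.4]])

```text
t: 4.25
tool_pos: [0.685, -0.1567, 0.0232]
tool_rot: [-1.57, -0.045, 0.047]
contact_force: [-7.4, 1.2, 10.9]
opening: 0.0342
```

>>> arm_command(steps=[[[0, -0.0025, 0], [0, 0, 0], 0.4], [[-0.008, -0.0025, 0], [0, 0, 0], 0.4], [[-0.016, -0.0025, 0], [0, 0, 0], 0.4], [[-0.022, -0.0025, 0], [0, 0, 0], 0.4], [[-0.026, -0.0025, 0], [0, 0, 0], 0.4]])

```text
t: 4.75
tool_pos: [0.6579, -0.1581, 0.0251]
tool_rot: [-1.57, -0.044, 0.048]
contact_force: [0.5, -0.6, -0.2]
opening: 0.0343
```

```bash
python3 to.py .665 -.157 .026 .06
```

```text
t 4.75 pos [ 0.6579 -0.1581  0.0251] open 0.0343 F [ 0.5 -0.6 -0.2]
shift [ 0.0072 -0.0009  0.0007] turn [-0.02 -0.07 -0.12]
```

>>> arm_command(steps=[[[-0.004, -0.0005, 0], [0, 0, 0], 0.4], [[-0.01, -0.0007, 0], [0, 0, 0], 0.4], [[-0.017, -0.0007, 0], [0, 0, 0], 0.4], [[-0.024, -0.0007, 0], [0, 0, 0], 0.4], [[-0.03, -0.0007, 0], [0, 0, 0], 0.4]])

```text
t: 5.25
tool_pos: [0.6273, -0.1599, 0.0259]
tool_rot: [-1.57, -0.044, 0.048]
contact_force: [1.1, 0.1, -0.5]
opening: 0.0342
```

```bash
python3 to.py .665 -.157 .026 .06
python3 - <<'E'
from station import ctrl
import cv2
from h import *
for n in ["scene","wrist"]:
    p=ctrl.get_image(n);im=p["img"]
    if n=="scene": print(sheet(p,"amber"),sheet(p,"green"));im=cv2.resize(im[200:360,260:460],None,fx=4,fy=3.7)
    cv2.imwrite(f"pics/{n}4.png",im[:,:,::-1])
E
```

```text
t 5.25 pos [ 0.6273 -0.1599  0.0259] open 0.0342 F [ 1.1  0.1 -0.5]
shift [ 0.0378 -0.0001  0.0007] turn [-0.02 -0.08 -0.12]
(array([ 0.56526044, -0.16146793]), np.float64(0.060218816002383324), (102.91046905517578, 70.11927795410156)) (array([ 0.58329004, -0.03956062]), np.float64(0.08250366530621878), (101.65979766845703, 71.29717254638672))
```

View pics/scene4.png

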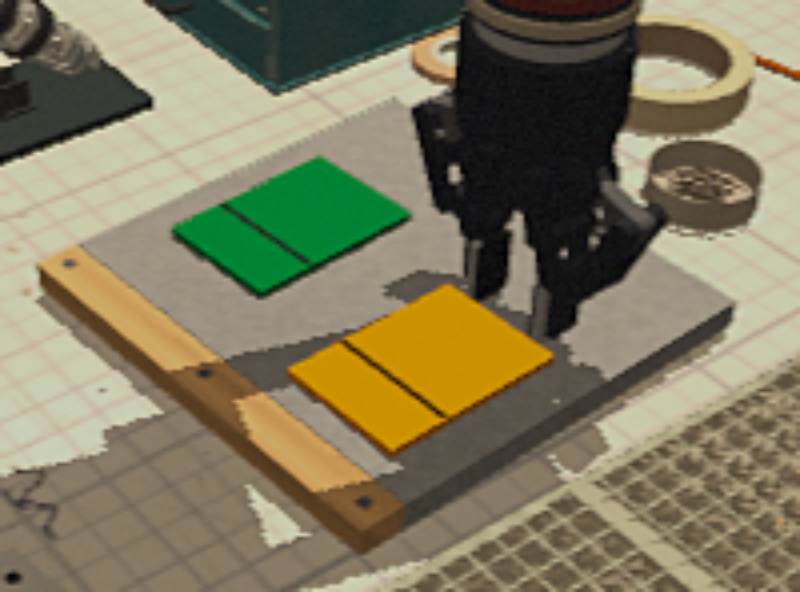

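View pics/wrist4.png

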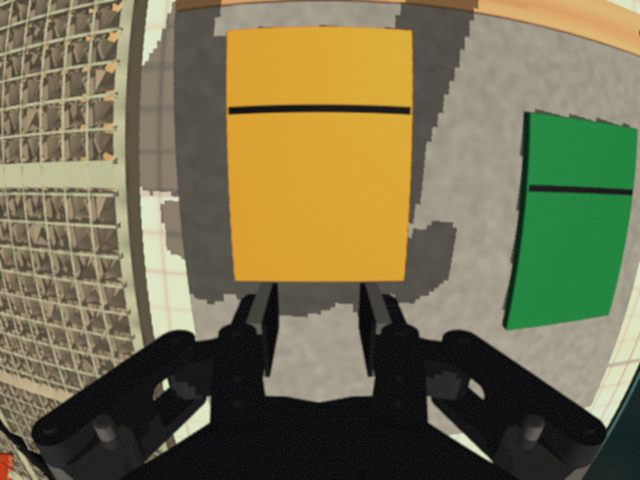

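The sheet moved straight and squared up: its yaw is 0.060, the same as the board, and both fingers are on the back edge. Green is unchanged. I'll push on.

>>> arm_command(steps=[[[-0.004, 0, 0], [0, 0, 0], 0.4], [[-0.01, 0, 0], [0, 0, 0], 0.4], [[-0.017, 0, 0], [0, 0, 0], 0.4], [[-0.024, 0, 0], [0, 0, 0], 0.4], [[-0.03, 0, 0], [0, 0, 0], 0.4]])

```text
t: 5.85
tool_pos: [0.5965, -0.1617, 0.026]
tool_rot: [-1.57, -0.044, 0.048]
contact_force: [1.1, -0.1, 0.0]
opening: 0.0342
```

>>> arm_command(steps=[[[-0.008, 0, 0], [0, 0, 0], 0.4], [[-0.016, 0, 0], [0, 0, 0], 0.4], [[-0.022, 0, 0], [0, 0, 0], 0.4], [[-0.026, 0, 0], [0, 0, 0], 0.4], [[-0.026, 0, 0], [0, 0, 0], 0.4]])

```text
t: 6.35
tool_pos: [0.5697, -0.1632, 0.0258]
tool_rot: [-1.57, -0.043, 0.049]
contact_force: [0.5, -0.3, 0.4]
opening: 0.0344
```

```bash
python3 to.py .665 -.157 .026 .06
python3 - <<'E'
from station import ctrl
import cv2
from h import *
for n in ["top","scene","wrist"]:
    p=ctrl.get_image(n);im=p["img"]
    if n!="wrist":
        try: print(sheet(p,"amber"),sheet(p,"green"))
        except Exception as e: print(e)
    if n=="scene":im=cv2.resize(im[230:360,260:420],None,fx=5,fy=4.6,interpolation=2)
    if n=="top":im=cv2.resize(im[190:310,280:430],None,fx=5,fy=5,interpolation=2)
    cv2.imwrite(f"pics/{n}5.png",im[:,:,::-1])
E
```

```text
t 6.35 pos [ 0.5697 -0.1632  0.0258] open 0.0344 F [ 0.5 -0.3  0.4]
shift [ 0.0955 -0.0005  0.0006] turn [-0.04 -0.11 -0.21]
max() iterable argument is empty
(array([ 0.50743097, -0.16632825]), np.float64(0.054007616938153924), (102.05211639404297, 73.55976104736328)) (array([ 0.58158777, -0.03950614]), np.float64(0.074638659849807), (97.5867919921875, 71.22530364990234))
```

View pics/scene5.png

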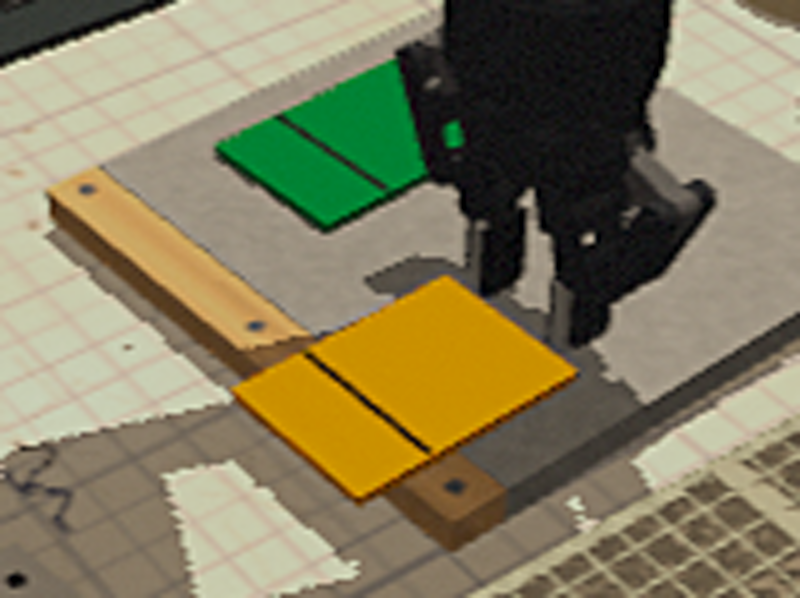

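View pics/wrist5.png

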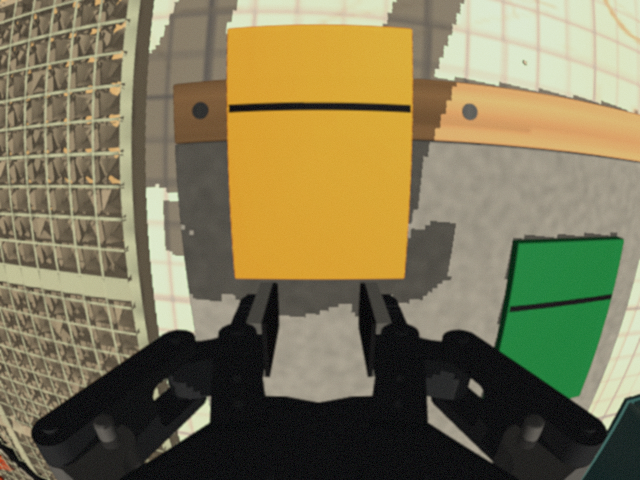

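View pics/top5.png

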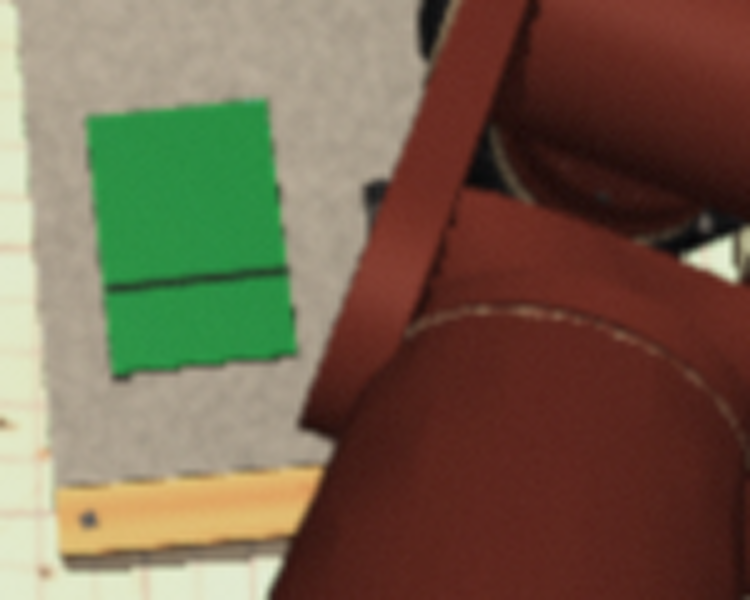

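```bash
cat > w.py <<'E'
import sys
from h import *
def wun(p,uv,z):
    K=p["camera_matrix"];M=p["world_from_camera"];uv=np.atleast_2d(np.array(uv,float))
    a=(uv-K[:2,2])/[K[0,0],K[1,1]];th=np.linalg.norm(a,axis=1);n=a/th[:,None]
    d=np.c_[n[:,0]*np.sin(th),-n[:,1]*np.sin(th),-np.cos(th)]@M[:3,:3].T
    o=M[:3,3];return (o+d*((z-o[2])/d[:,2])[:,None])[:,:2]
E
python3 - <<'E'
from station import ctrl
from w import *
p=ctrl.get_image("wrist")
np.savez("w6.npz",**{k:np.array(v) for k,v in p.items()})
cv2.imwrite("pics/w6a.png",cv2.resize(p["img"][50:170,160:300],None,fx=5.5,fy=5,interpolation=2)[:,:,::-1])
cv2.imwrite("pics/w6b.png",cv2.resize(p["img"][50:170,360:500],None,fx=5.5,fy=5,interpolation=2)[:,:,::-1])
print(p["camera_matrix"].tolist())
E
```

```text
[[371.64829954431775, 0.0, 318.36813248713327], [0.0, 371.64829954431775, 235.36888692770128], [0.0, 0.0, 1.0]]
```

View pics/w6a.png

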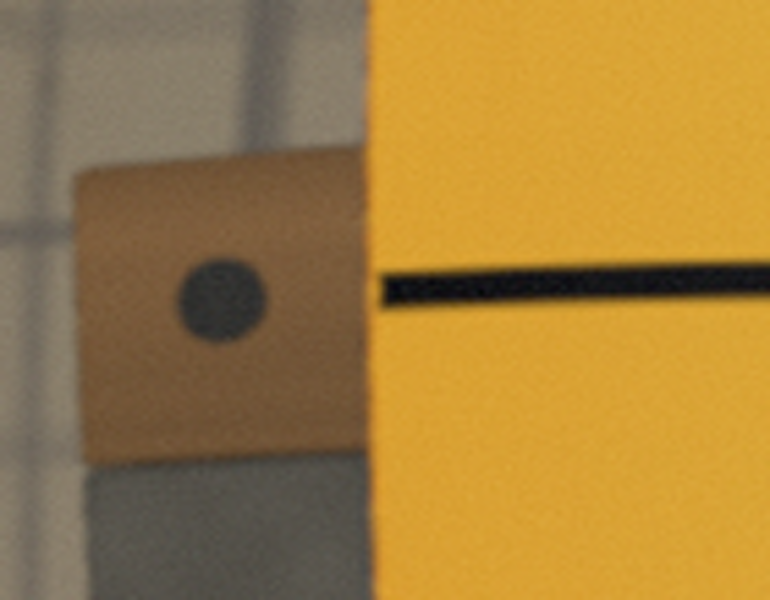

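View pics/w6b.png

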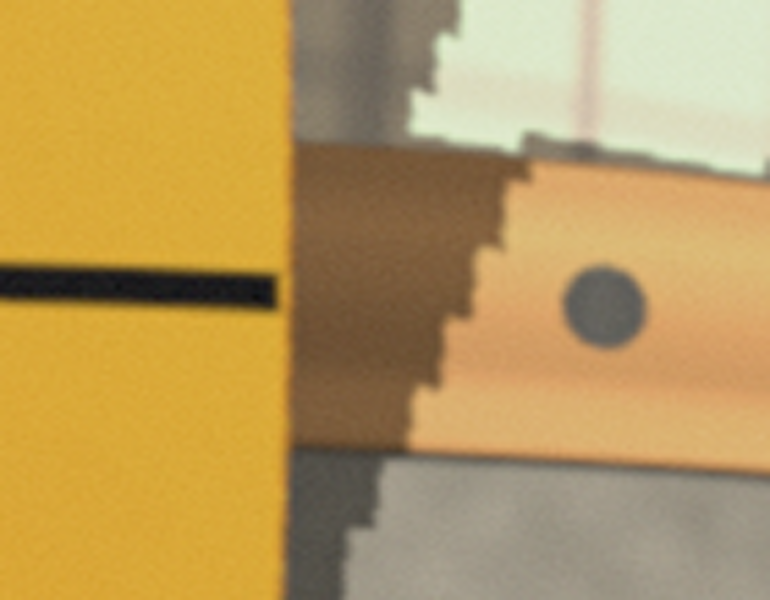

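```bash
cat > m.py <<'E'
from w import *
def ev(p,E,B,Lp):
    We,Wb,Wl=wun(p,E,.024),wun(p,B,.024),wun(p,Lp,.030)
    f=lambda W:np.polyfit(W[:,1],W[:,0],1)
    e,b,l=f(We),f(Wb),f(Wl)
    print("fit res mm",(np.polyval(e,We[:,1])-We[:,0])*1e3)
    y=Wl[:,1].mean();print("mid y",y,"line x",np.polyval(l,y),"edge x",np.polyval(e,y),"strip",np.polyval(b,y)-np.polyval(e,y))
    print("line-edge mm",1e3*(np.polyval(l,y)-np.polyval(e,y)),"slopes",e[0],b[0],l[0])
E
python3 - <<'E'
from m import *
p=dict(np.load("w6.npz"))
A=lambda q:np.array(q)/[5.5,5]+[160,50]-.4
B=lambda q:np.array(q)/[5.5,5]+[360,50]-.4
ev(p,np.r_[A([[75,172],[362,148]]),B([[297,143],[520,155],[765,182]])],np.r_[A([[85,466],[362,450]]),B([[297,447],[765,472]])],np.r_[A([[385,290],[765,282]]),B([[0,283],[275,292]])])
E
```

```text
fit res mm [ 0.07431959 -0.0563037  -0.18338214  0.15813888  0.00722737]
mid y -0.16558816807147447 line x 0.4891853997096725 edge x 0.4766190039441456 strip 0.024607135636635746
line-edge mm 12.566395765526927 slopes -0.06603887745737079 -0.06268449530499871 -0.056568888590488926
```

>>> arm_command(steps=[[[-0.004, 0, 0], [0, 0, 0], 0.4], [[-0.008, 0, 0], [0, 0, 0], 0.4], [[-0.0105, 0, 0], [0, 0, 0], 0.4], [[-0.012, 0, 0], [0, 0, 0], 0.4], [[-0.012, 0, 0], [0, 0, 0], 0.4]])

```text
t: 7.05
tool_pos: [0.5583, -0.1639, 0.026]
tool_rot: [-1.57, -0.043, 0.048]
contact_force: [0.9, -0.2, 0.4]
opening: 0.0342
```

Run:
```python
from station import ctrl
from w import *
p=ctrl.get_image("wrist")
np.savez("w7.npz",**{k:np.array(v) for k,v in p.items()})
cv2.imwrite("pics/w7a.png",cv2.resize(p["img"][50:170,160:300],None,fx=5.5,fy=5,interpolation=2)[:,:,::-1])
cv2.imwrite("pics/w7b.png",cv2.resize(p["img"][50:170,360:500],None,fx=5.5,fy=5,interpolation=2)[:,:,::-1])
p=ctrl.get_image("scene");im=p["img"]
cv2.imwrite("pics/s7.png",cv2.resize(im[230:360,260:420],None,fx=5,fy=4.6,interpolation=2)[:,:,::-1])
```

```text
(no output)
```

View pics/w7a.png

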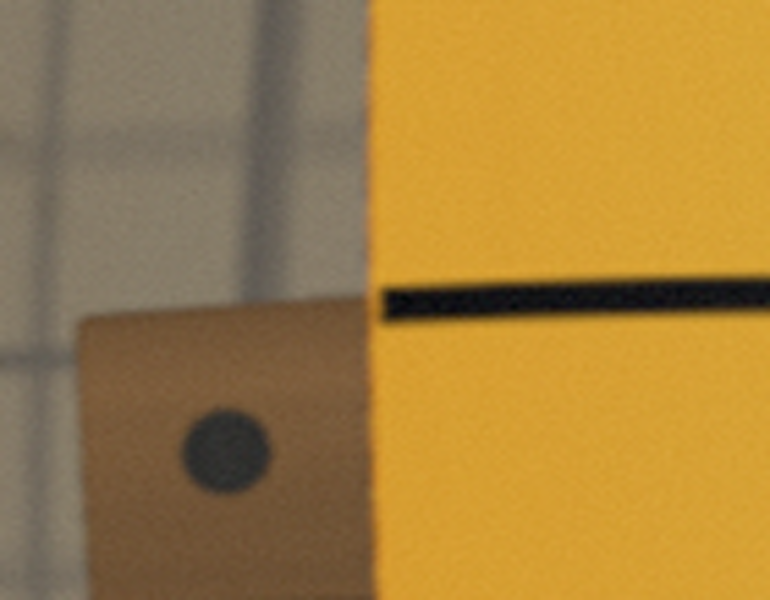

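View pics/w7b.png

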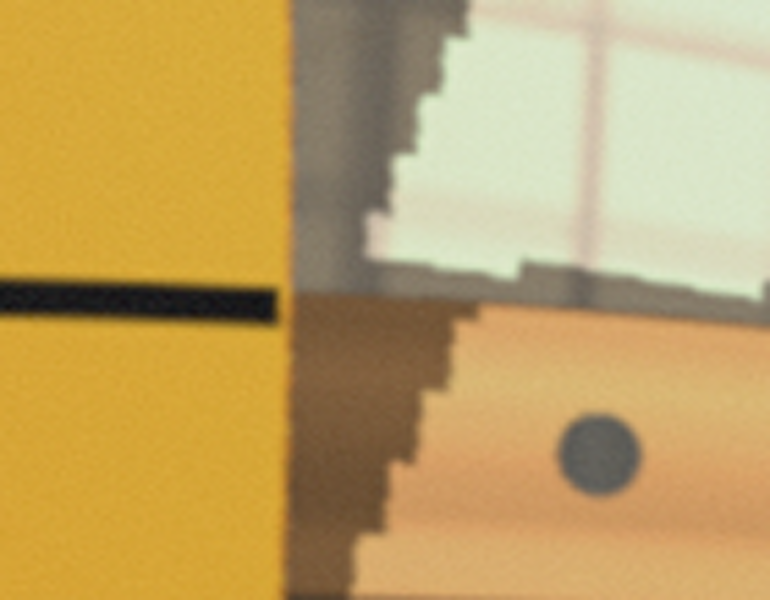

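View pics/s7.png

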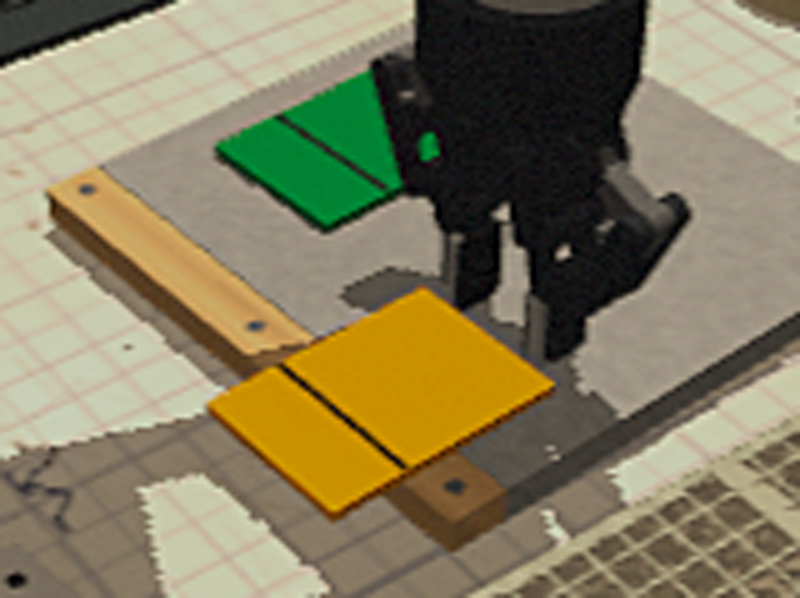

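```bash
python3 - <<'E'
from m import *
p=dict(np.load("w7.npz"))
A=lambda q:np.array(q)/[5.5,5]+[160,50]-.4
B=lambda q:np.array(q)/[5.5,5]+[360,50]-.4
E=np.r_[A([[82,320],[362,298]]),B([[297,293],[480,304],[765,325]])]
ev(p,E,E,np.r_[A([[385,305],[765,292]]),B([[0,297],[275,306]])])
E
python3 to.py .6 -.16 .026 .06
```

```text
fit res mm [-0.04106145  0.07795071 -0.02849841 -0.09064006  0.08224921]
mid y -0.16623541096576747 line x 0.4780145318038026 edge x 0.47676511009997824 strip 0.0
line-edge mm 1.2494217038243605 slopes -0.06538429736782546 -0.06538429736782546 -0.05646252893278669
t 7.15 pos [ 0.5583 -0.1638  0.0259] open 0.034 F [-0.1 -0.8 -0.6]
shift [ 0.0419 -0.0003  0.0014] turn [-0.04 -0.09 -0.2 ]
```

>>> arm_command(steps=[[[-0.001, 0, 0], [0, 0, 0], 0.4], [[-0.0018, 0, 0], [0, 0, 0], 0.4], [[-0.0018, 0, 0], [0, 0, 0], 0.4]])

```text
t: 7.45
tool_pos: [0.5565, -0.1639, 0.0259]
tool_rot: [-1.57, -0.043, 0.049]
contact_force: [0.3, 0.3, 0.4]
opening: 0.0343
```

>>> arm_command(steps=[[[0.005, 0, 0], [0, 0, 0], 0.4], [[0.015, 0, 0], [0, 0, 0], 0.4], [[0.02, -0.03, 0], [0, 0, 0], 0.4], [[0.02, -0.08, 0], [0, 0, 0], 0.4], [[0.02, -0.13, 0], [0, 0, 0], 0.4]])

```text
t: 7.95
tool_pos: [0.5768, -0.1624, 0.1562]
tool_rot: [-1.569, -0.042, 0.051]
contact_force: [1.0, -0.6, -0.2]
opening: 0.0338
```

Run:
```python
from station import ctrl
from w import *
p=ctrl.get_image("wrist")
np.savez("w8.npz",**{k:np.array(v) for k,v in p.items()})
cv2.imwrite("pics/w8.png",p["img"][:,:,::-1])
cv2.imwrite("pics/w8a.png",cv2.resize(p["img"][60:200,200:440],None,fx=3.3,fy=4,interpolation=2)[:,:,::-1])
```

```text
(no output)
```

View pics/w8.png

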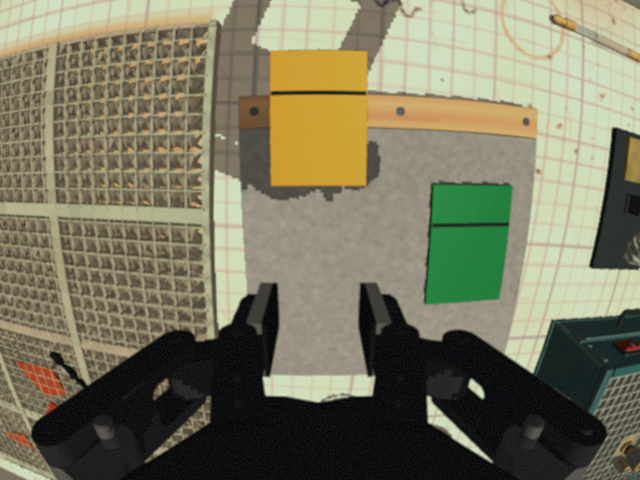

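View pics/w8a.png

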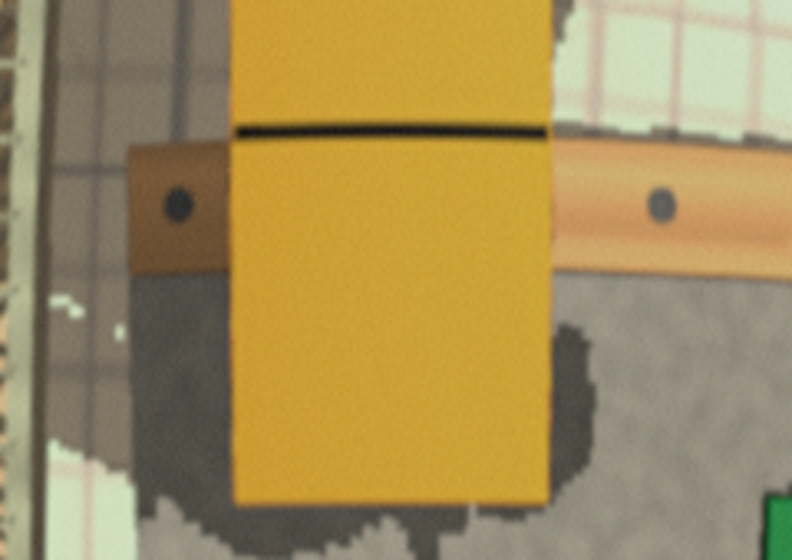

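>>> arm_command(steps=[[[0, -0.04, 0.05], [0, 0, 0], 0.4], [[0, -0.05, 0.1], [0, 0, 0], 0.4], [[-0.05, -0.05, 0.15], [0, 0, 0], 0.4], [[-0.1, -0.05, 0.2], [0, 0, 0], 0.4], [[-0.12, -0.05, 0.25], [0, 0, 0], 0.4]])

```text
t: 8.5
tool_pos: [0.4794, 0.0332, 0.2157]
tool_rot: [-1.576, -0.054, 0.037]
contact_force: [1.2, 0.3, 1.3]
opening: 0.0339
```

>>> arm_command(steps=[[[-0.02, 0, 0.05], [0, 0, 0], 0.4], [[-0.04, 0, 0.1], [0, 0, 0], 0.4], [[-0.05, 0, 0.15], [0, 0, 0], 0.4], [[-0.05, 0, 0.2], [0, 0, 0], 0.4], [[-0.05, 0, 0.25], [0, 0, 0], 0.4]])

```text
t: 9.0
tool_pos: [0.4152, 0.2726, 0.2144]
tool_rot: [-1.575, -0.056, 0.036]
contact_force: [1.0, -1.0, 1.6]
opening: 0.0344
```

Run:
```python
from station import ctrl
from m import *
p=dict(np.load("w8.npz"))
A=lambda q:np.array(q)/[3.3,4]+[200,60]-.4
E=A([[130,146],[228,142],[557,138],[785,152]])
ev(p,E,A([[132,272],[228,270],[557,270],[785,279]]),A([[240,132],[390,129],[545,132]]))
t=ctrl.get_image("top");s=ctrl.get_image("scene")
np.savez("t9.npz",**{k:np.array(v) for k,v in t.items()});np.savez("s9.npz",**{k:np.array(v) for k,v in s.items()})
for q in (t,s): print(sheet(q,"amber"),sheet(q,"green"))
cv2.imwrite("pics/t9.png",cv2.resize(t["img"][200:320,280:430],None,fx=5,fy=5,interpolation=2)[:,:,::-1])
cv2.imwrite("pics/s9.png",cv2.resize(s["img"][230:360,260:420],None,fx=5,fy=4.6,interpolation=2)[:,:,::-1])
```

```text
fit res mm [ 0.15933578 -0.20643989  0.0449844   0.00211971]
mid y -0.16803404931971358 line x 0.4762253355369064 edge x 0.476920778051026 strip 0.02429950901978334
line-edge mm -0.6954425141196263 slopes -0.06534458508006506 -0.06010668017780025 -0.0584249656496946
(array([ 0.49468903, -0.16812021]), np.float64(0.055557934554851585), (97.49613952636719, 68.72235870361328)) (array([ 0.58386469, -0.04097775]), np.float64(0.08107326483998034), (98.00177764892578, 67.04376220703125))
(array([ 0.49487363, -0.16660349]), np.float64(0.05848811083372485), (99.94259643554688, 74.06346893310547)) (array([ 0.58311188, -0.03957535]), np.float64(0.08250366530621878), (102.01740264892578, 71.29717254638672))
```

View pics/t9.png

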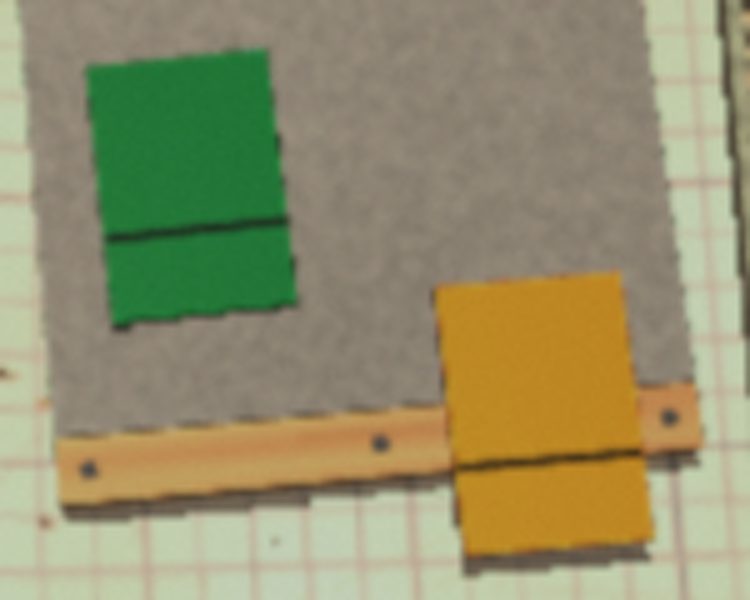

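View pics/s9.png

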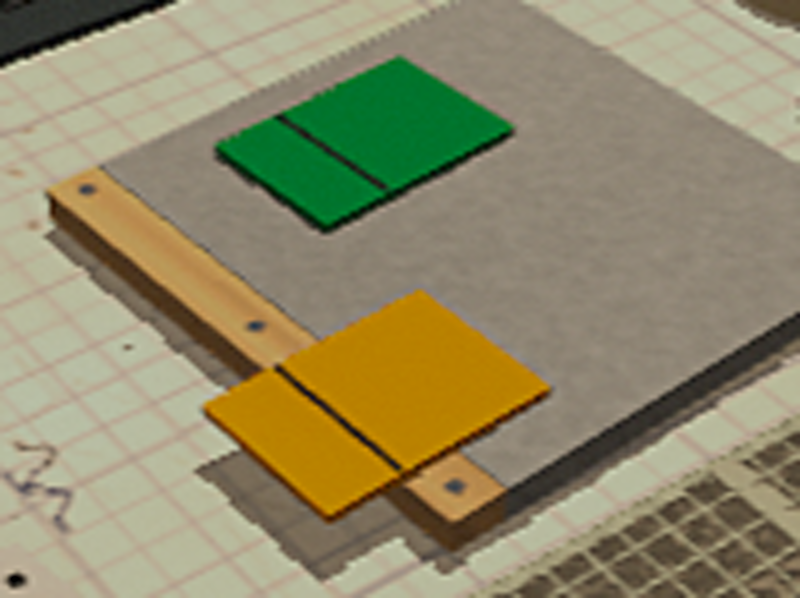

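Run:
```python
from h import *
import m
m.wun=lambda p,uv,z:unproj(p,uv,z)[:,:2]
t=dict(np.load("t9.npz"));s=dict(np.load("s9.npz"))
A=lambda q:np.array(q)/5+[280,200]-.4
m.ev(t,A([[64,503],[450,471],[648,456],[700,450]]),A([[57,437],[440,405],[638,388],[692,382]]),A([[458,467],[550,460],[642,453]]))
B=lambda q:np.array(q)/[5,4.6]+[260,230]-.4
m.ev(s,B([[50,194],[262,362],[400,474],[455,522]]),B([[105,167],[312,332],[470,456],[503,488]]),B([[278,367],[340,418],[402,469]]))
```

```text
fit res mm [ 0.00955684 -0.09996198  0.36258776 -0.27218262]
mid y -0.16941656282129502 line x 0.47713775143276593 edge x 0.47663917246572635 strip 0.02510569774272159
line-edge mm 0.4985789670395868 slopes -0.054842535107862946 -0.05910208287168349 -0.048896812386963064
fit res mm [ 0.34842223 -0.68009135 -0.40857203  0.74024116]
mid y -0.16673127745330762 line x 0.4781255625684942 edge x 0.47886153994458897 strip 0.024065992154499283
line-edge mm -0.7359773760947652 slopes -0.07157253974608466 -0.05624986973914258 -0.05941867717449983
```

All three views agree that the line is within 1 mm of the edge, parallel within about 0.015 rad, and that the arm is clear. I'm handing in the job.

```bash
python3 -c "
from station import ctrl
print(ctrl.finish_job())"
```

```text
the job is handed in; nothing more can be done
None
```

The amber sheet is at the breaking edge, with its black line over the edge and the narrow end sticking out past it. I handed the job in at about 9 s of the 38 s; no verdict was reported.

I set two half-open fingertips on the board behind the sheet and pushed it about 100 mm straight toward the near edge. I measured with the wrist camera near the end, then backed off, raised the arm and moved it clear.

**Line position:** the last checks put the middle of the line −0.7 mm (wrist), +0.5 mm (top) and −0.7 mm (scene) from the edge, against the 5 mm allowed. It sits about 58 mm to the right of the edge's middle, where 100 mm is allowed.

**Angle:** the line is parallel to the edge within about 0.015 rad, against the 0.1 rad allowed.

**Other things:** the green sheet's measured position changed by less than 0.1 mm from start to end, in both the top and scene views. The sheet looked flat in the pictures, but I did not measure its tilt. I also did not re-measure the foil roll, tin, block or cutter; the arm never came down near them.

**Disagreement:** my first estimate of the edge, from the board's corners, was 2 to 3 mm off the wrist camera's. I went by the wrist view, and the final top and scene views agreed with it within about 1.3 mm.

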